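Seat the pressure plate on the test fixture's locating pin and press it home

ROBOT

A 6-joint arm with a two-finger parallel gripper is mounted at the origin on the work surface. World frame = base frame: x ahead of the robot, y to its left, z up, the work surface at z = 0. Lengths are in m, angles in rad, forces in N, time in s.
With the tool pointing down it reaches from about 0.275 to 0.825 m from the base axis. Payload 4.9 kg.
Tool frame: the origin (TCP) lies midway between the tips of the shut fingers; the grasp point (between the pads) lies 19 mm behind it (grip_point_offset is the distance from the TCP to the grasp point, in m); z points along the fingers, x is the direction in which the jaws open and shut, and the axes are right-handed (so a half turn about z gives the same grasp; the last joint's range is limited). The gripper opens to 85 mm and grips with 20 to 120 N. Pads are 22 mm wide; open, the fingers measure 114 mm over their backs; the gripper's body (76 mm by 85 mm) begins 54 mm behind the grasp point. The pads swing forward as they close: fully open they stand 13 mm farther back than shut.
Start: joints at [1.032, 0.326, -0.193, 1.052, 0, 1.437], TCP at [0.217, 0.506, 0.231] pointing down, gripper open.
Joint ranges: [-2.65, 2.65], [-0.97, 1.79], [-1.3, 1.35], [-1.93, 2.1], [-1.47, 1.37], [-3.14, 3.14]. Speed limits (rad/s): [2.57, 2.57, 3.14, 3.14, 3.14, 3.14].

INTERFACE

Orientations are given as a rotation vector (axis times angle).
In Python, from cell import * gives the robot as it stands. Calls block until the motion is done:
- movep(position, orientation): joint-space move of the TCP to a pose.
- move_l(position, velocity=0.15, rot=None, until_force=None): straight line of the TCP; rot=None keeps the orientation; velocity is the mean speed in m/s. With until_force (N) it stops when the force on the tool has changed by that much, and returns True; else False.
- set_joints(angles): joint-space move.
- let_go() and grab(newtons=None): open the fingers fully, or close them until they stop; newtons is the grip in N (None keeps the last).
- sleep(seconds).
- ik(position, orientation): joint angles nearest the present ones, or None.
- get_state(): the state.
- grab_frame(name): name is "side" or "top" or "wrist"; returns a dict with "img" (384x512x3 uint8, red, green, blue), "fx", "fy", "cx", "cy" (pixels), "k1" (the pictures are not rectified: a ray, as slopes to the right and down, at radius r is drawn at 1 + k1 r^2 times it, then the intrinsics apply), "cam_to_world" (4x4, takes a point from camera to world coordinates); the wrist camera has in their place "T_tool_cam" (4x4, takes a point from camera to tool coordinates, whose origin is the TCP and whose axes are the tool frame's). Camera axes: x right, y down, z forward; pixel columns grow to the right and rows downward; lengths in m; the calibration is good to about 2 mm. A picture is of the moment at which its call begins: read the wrist's pose just before it. There is no depth.
A pose or a line that the arm cannot do raises MotionError and nothing moves.
- sign_off(): hands the job in, once; it reports no verdict.
Trained networks look in the newest picture that a camera, given by its name, has taken for a name from the list of things; names that differ only in an ending like _2 or _b are one class to them, and where a whole thing is asked for, a point or a joint stands for the part that bears it (a point fixed in the world has none). Each returns a list of dicts, best first, with "score" (0 to 1); they miss things now and then, are a little off and sometimes report something else, mostly with a low value. They report only what shows in the picture. A call takes as long as a camera call. They do not tell look-alikes from the thing itself.
- spot_in(camera, name): "centre" ([column, row] in pixels, amid what is visible of it).
- silhouettes(camera, name): "mask" (384x512 bool, what is visible of it) and "centre" ([column, row] in pixels, amid what is visible of it).
- tip_of(camera, name): "centre" ([column, row] in pixels: a listed point, or the origin of a listed thing).
The state is a dict: "clock": time; "q": joint angles; "joint_velocities": joint speeds; "tau": joint torques, N m; "position": TCP position; "eef_rot": TCP orientation; "contact_force": force on the tool from outside, world axes, zero at the start; "wrist_torque": the same for the moment, N m; "finger_gap": opening from 0.0 (shut) to 1.0 (fully open).
Only numpy, scipy, OpenCV 4.12 (cv2) and the standard library are available. Lean on these libraries where they do the work, as an engineer would, in place of code of your own. Each camera call takes 0.05 s, during which the arm holds its last target.

TASK

Pick up the blue pressure plate by its white handle and lower it between the black guide walls of the board test fixture, at the end nearest the robot, so that its underside rides on top of the small brass pin with the hole still short of it. Slide it away from the robot along the walls until the hole finds the pin and the plate drops on, flat on the green board, then press plate and board down to the stop, without forcing, and finish there still gripping the handle and pressing. Leave everything else on the bench where it is.

Things in the scene. Friction and masses are not known exactly. Their poses are not given: they have to be found in the camera images.
- plate: Loose blue pressure plate, slab 100 (x) x 66 (y) x 14 mm, white upright handle on top, 0.18 to 0.27 kg, lying flat on the bench handle up, yaw within 0.5 rad. Hole for the pin in the middle of the underside, hidden from above by the handle: 12 mm along x, 14 mm along y, passing through the slab. Origin: centre of the underside, at the mouth of the hole; z up. Either end may lead.
- plate_handle (a point): Middle of the plate's white handle, 35 mm above the plate's underside, axes as the plate's. The handle is an upright block 14 mm thick (plate's x), 44 mm wide (y), 42 mm tall, from the slab's top (14 mm) to 56 mm above the underside. Grip it across its thickness.
- fixture: Fixed board test fixture, 210 (x) x 116 (y) x 64 mm, yaw within 0.35 rad, left or right. +x points away from the robot along the channel. Origin: centre of the underside. Two black guide walls along x, inner faces 70 mm apart (2 mm play each side of the plate), upright to 52 mm above the bench, then flaring outward 8 mm up to 63 mm. Open ends; a plug sticks out 30 mm at the far one.
- board_top (a point): Centre of the top face of the green circuit board (190 x 66 mm) on the channel's floor, 36 mm above the bench at rest, axes as the fixture's. Board and pin ride together on springs, straight up and down. The brass pin, 9 mm diameter, domed tip 8 mm above the board, is clamped on the centre line (y = 0) somewhere 4 to 30 mm beyond this point (+x). It is not reported: see it or feel for it.
- channel_start (a point): Point on the board's top face, on the centre line, 12 mm nearer the robot than board_top. Lowered with its origin above here, the plate always covers the pin and rides on its tip, underside 8 mm above the board. Slid on along +x it rides there until hole meets pin; then the springs' push vanishes, the plate can go down flat on the board, and the pin catches if pushed further.
- board (a joint): How far the sprung board is pressed down, m: 0 at rest, 0.008 at the stop. About 5 N is needed to start it and 1.5 N more per mm, some 17 N on the board at the stop (the plate's weight is part of it). The plate's weight alone does not press it down.
- screwdriver: slim screwdriver, 140 mm long, lying beyond the far end of the fixture, square to it; origin near its middle, underside. A bystander: leave it.
- heatsink: finned aluminium heat sink, 40 x 40 x 24 mm, lying beyond the far (+x) edge of the plate, its centre 110 to 125 mm from the plate's; origin: centre of its underside. A bystander: leave it.
- meter: grey-blue hand multimeter lying flat at the back, 180 x 86 mm, 41 mm high; origin: centre of its underside. A bystander: leave it.
- spool: bare metal spool, 56 mm diameter, 46 mm high, standing on its end at the left; origin: centre of its underside. A bystander: leave it.
- jar: small amber glass jar with black cap, 44 mm diameter, 50 mm high, at the right; origin: centre of its underside. A bystander: leave it.
- partsbox: open blue compartment box, 150 x 210 x 35 mm, at the left; origin: centre of its underside. A bystander: leave it.
- spareboard: spare green circuit board on a dark plate, 120 x 180 mm, up to 17 mm high, at the right; origin: centre of its underside. A bystander: leave it.
Mind the look-alikes: they are no part of the job. Several things have the shape of the plate; the one meant has the colours described above.

How it is judged:
By the outcome, as a careful person would: the job done as asked, in the order asked, and still so for the second after the job is handed in, while the arm keeps its last pose, push and grip.
It also fails if it takes over 51 s, if anything falls off the work surface, if the arm or the gripper's body presses on something with over 40 N, if the wrist force passes 120 N, or if a joint passes its speed limit or range.

## Working session

There is one attempt and no reset: what is moved stays moved. The work goes in short steps, each a Python script; the robot and the scene stay as the last script left them, time stands still between calls to the robot, and variables do not carry over. Pictures are saved under pics/ and viewed, and the job is handed in when it is done.

```bash
ls; mkdir -p pics
python3 - <<'E'
from cell import *
import cv2
s=get_state(); print(s)
for n in ("side","top","wrist"):
    f=grab_frame(n); cv2.imwrite(f"pics/{n}0.png",f["img"][:,:,::-1])
    print(n,[round(float(f[k]),3) for k in("fx","fy","cx","cy","k1")]); print(f.get("cam_to_world",f.get("T_tool_cam")).__repr__())
    if n!="wrist":
        for nm in("plate","fixture","plate_handle","board_top"):
            print(nm,[(r["centre"],round(r["score"],2)) for r in tip_of(n,nm)])
E
```

```text
pics
{'clock': 0.0, 'q': array([ 1.03178887e+00,  3.26912037e-01, -1.93606597e-01,  1.05200773e+00,
       -1.12977162e-05,  1.43658840e+00]), 'joint_velocities': array([-0.00147264, -0.00028413, -0.00092983, -0.00052878, -0.00111574,
       -0.00067794]), 'tau': array([ 4.99023754e-04, -4.43400514e+01,  2.62439060e+01,  1.54794194e-02,
       -8.34274942e-05, -9.00543512e-06]), 'position': array([0.21629715, 0.50503538, 0.23051056]), 'eef_rot': array([ 2.62201494e+00,  1.72912014e+00, -2.44013924e-03]), 'contact_force': array([ 0.18330885,  0.28588585, -0.43002531]), 'wrist_torque': array([-0.05404293,  0.00866264, -0.03896044]), 'finger_gap': 0.9988313216219303}
side [419.839, 419.839, 250.43, 190.318, -0.133]
array([[ 0.83940597, -0.39001647,  0.37852976,  0.08378731],
       [-0.54321331, -0.5792178 ,  0.60780428, -0.76473449],
       [-0.0178025 , -0.71581695, -0.69806101,  0.94035125],
       [ 0.        ,  0.        ,  0.        ,  1.        ]])
plate [([226.9, 283.5], 0.78), ([150.4, 133.1], 0.7), ([279.8, 254.9], 0.66), ([301.9, 300.6], 0.6)]
fixture [([213.4, 172.1], 0.85),
[... 501 characters left out ...]
  [ 0.00000000e+00,  0.00000000e+00,  0.00000000e+00,
         1.00000000e+00]])
plate [([318.5, 267.2], 0.93), ([359.8, 227.1], 0.91), ([314.4, 214.0], 0.6)]
fixture [([188.6, 208.5], 0.89)]
plate_handle [([314.5, 213.6], 0.83), ([358.6, 224.9], 0.74), ([316.1, 265.1], 0.66)]
board_top [([186.5, 212.6], 0.77)]
wrist [304.09, 304.09, 255.3, 193.495, -0.006]
array([[ 9.99999671e-01, -5.73108960e-04,  5.74126172e-04,
         1.11418965e-03],
       [ 3.83140404e-04,  9.57494106e-01,  2.88452578e-01,
        -7.51523315e-02],
       [-7.15037183e-04, -2.88452263e-01,  9.57494011e-01,
        -1.43395166e-01],
       [ 0.00000000e+00,  0.00000000e+00,  0.00000000e+00,
         1.00000000e+00]])
```

View pics/top0.png

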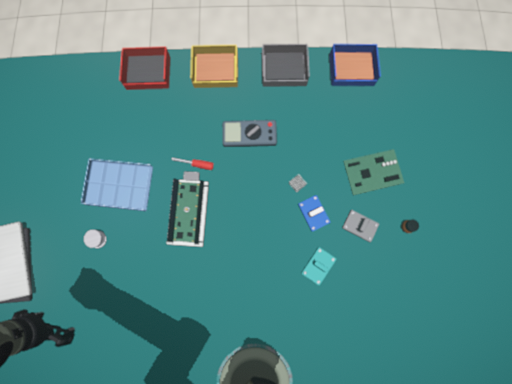

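View pics/side0.png

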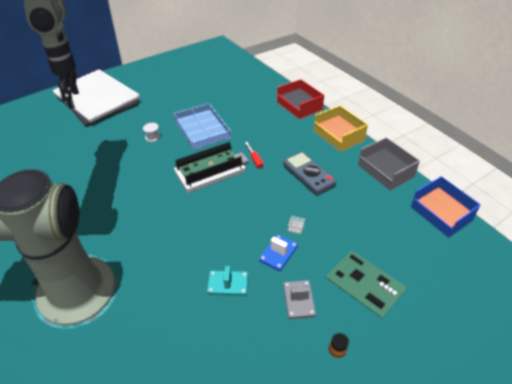

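The top view shows the blue plate with its white handle at about (314,213), the heat sink at (298,183) beyond it, and the fixture at (188,212). The teal plate at (319,266) and the grey one at (361,226) are look-alikes. Next I'll take close wrist views.

```bash
cat > h.py <<'E'
from cell import *
import numpy as np, cv2
from scipy.spatial.transform import Rotation as R
def world_T():
    s=get_state(); T=np.eye(4); T[:3,:3]=R.from_rotvec(s["eef_rot"]).as_matrix(); T[:3,3]=s["position"]; return T
def snap(n,save=None):
    T=world_T(); f=grab_frame(n)
    f["T"]=T@f["T_tool_cam"] if n=="wrist" else f["cam_to_world"]
    if save: cv2.imwrite(save,f["img"][:,:,::-1])
    return f
def px2w(f,uv,z):
    uv=np.atleast_2d(np.float64(uv)); K=np.array([[f["fx"],0,f["cx"]],[0,f["fy"],f["cy"]],[0,0,1]])
    d=np.array([f["k1"],0,0,0,0])
    p=cv2.undistortPoints(uv[:,None],K,d,None,None)[:,0]
    r=np.c_[p,np.ones(len(p))]@f["T"][:3,:3].T; o=f["T"][:3,3]
    return o+r*((z-o[2])/r[:,2])[:,None]
def w2px(f,P):
    Ti=np.linalg.inv(f["T"]); K=np.array([[f["fx"],0,f["cx"]],[0,f["fy"],f["cy"]],[0,0,1]])
    return cv2.projectPoints(np.atleast_2d(np.float64(P)),cv2.Rodrigues(Ti[:3,:3])[0],Ti[:3,3],K,np.array([f["k1"],0,0,0,0]))[0][:,0]
def rot(yaw):  # tool down, tool x at world yaw
    c,s=np.cos(yaw),np.sin(yaw)
    return R.from_matrix(np.array([[c,s,0],[s,-c,0],[0,0,-1]])).as_rotvec()
E
python3 - <<'E'
from h import *
f=snap("top")
print("handle",px2w(f,(314.5,213.6),.035),"fix",px2w(f,(188.6,208.5),0),"board",px2w(f,(186.5,212.6),.036))
print("sink",px2w(f,(298,183),.012))
g=px2w(f,[(180,242),(191,183)],.06); print(g)
T=world_T();print(T)
p=px2w(f,(314.5,213.6),.035)[0]; 
for yaw in (0,.48,-.48,np.pi/2+.48,-np.pi/2+.48, np.pi+.48): print(yaw,ik([p[0]-.03,p[1],.3],rot(yaw)))
E
```

```text
handle [[ 0.51691207 -0.19792608  0.035     ]] fix [[0.54486192 0.20677118 0.        ]] board [[0.52688677 0.20709923 0.036     ]]
sink [[ 0.62118095 -0.15200429  0.012     ]]
[[0.43328839 0.22189766 0.06      ]
 [0.61729627 0.18988339 0.06      ]]
[[ 3.93803475e-01  9.19194660e-01 -4.88576495e-06  2.16594280e-01]
 [ 9.19194659e-01 -3.93803474e-01  5.45210771e-05  5.05587545e-01]
 [ 4.81914518e-05 -2.59615587e-05 -9.99999999e-01  2.31309241e-01]
 [ 0.00000000e+00  0.00000000e+00  0.00000000e+00  1.00000000e+00]]
0 [-0.52658222  0.24400906 -0.12866997  1.1981173   0.          1.04421411]
0.48 [-5.26582218e-01  2.44009059e-01 -1.28669969e-01  1.19811730e+00
  4.44089210e-16  5.64214109e-01]
-0.48 [-5.26582218e-01  2.44009059e-01 -1.28669969e-01  1.19811730e+00
  4.44089210e-16  1.52421411e+00]
2.0507963267948965 [-0.52658222  0.24400906 -0.12866997  1.1981173   0.         -1.00658222]
-1.0907963267948966 [-0.52658222  0.24400906 -0.12866997  1.1981173   0.          2.13501044]
3.621592653589793 [-0.52658222  0.24400906 -0.12866997  1.1981173   0.         -2.57737854]
```

Run:
```python
from h import *
def look(p,yaw,name,z=.25,h=.036):
    ty=np.array([np.sin(yaw),-np.cos(yaw)])
    d=(z+.137-h)*.3-.075
    movep([*(np.array(p)-d*ty),z],rot(yaw)); sleep(.3)
    f=snap("wrist",f"pics/{name}.png")
    return f
f=look((.527,.207),-.17,"fix1")
print(get_state()["clock"])
for n in("fixture","board_top","channel_start"):
    print(n,[(r["centre"],round(r["score"],2), px2w(f,r["centre"],0 if n=="fixture" else .036)[0].round(4)) for r in tip_of("wrist",n)])
np.save("fixT.npy",f["T"])
f=look((.517,-.198),.45,"plate1",h=.02)
np.save("plateT.npy",f["T"])
for n,z in(("plate",0),("plate_handle",.035),("heatsink",0)):
    print(n,[(r["centre"],round(r["score"],2), px2w(f,r["centre"],z)[0].round(4)) for r in tip_of("wrist",n)])
print(get_state()["clock"])
```

```text
2.4833
fixture [([257.7, 181.5], 0.69, array([0.5292, 0.2112, 0.    ]))]
board_top [([257.6, 190.2], 0.73, array([0.5285, 0.2095, 0.036 ]))]
channel_start [([248.4, 194.4], 0.73, array([0.5165, 0.2061, 0.036 ]))]
plate [([136.7, 144.0], 0.84, array([ 0.354, -0.211,  0.   ])), ([186.7, 267.7], 0.84, array([ 0.4798, -0.3496,  0.    ])), ([257.8, 197.0], 0.73, array([ 0.5258, -0.2074,  0.    ])), ([256.3, 190.2], 0.7, array([ 0.5198, -0.1996,  0.    ]))]
plate_handle [([178.8, 279.2], 0.96, array([ 0.4758, -0.3481,  0.035 ])), ([122.7, 143.4], 0.71, array([ 0.3492, -0.2074,  0.035 ])), ([259.6, 197.9], 0.64, array([ 0.5233, -0.1977,  0.035 ]))]
heatsink [([340.5, 191.3], 0.92, array([ 0.6227, -0.1516,  0.    ]))]
4.6333
```

View pics/fix1.png

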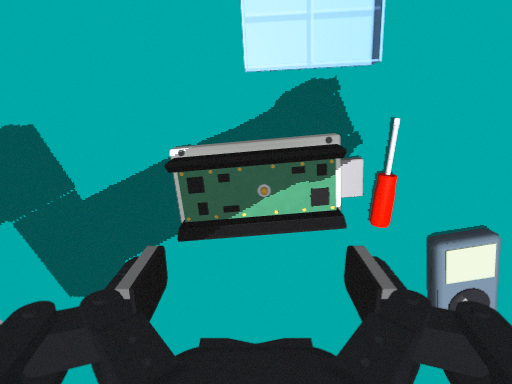

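View pics/plate1.png

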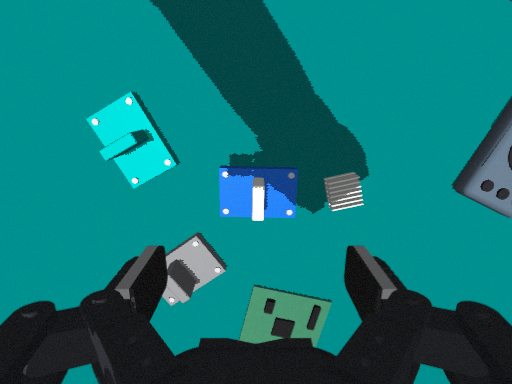

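The fixture view shows the brass pin at about (264,190), between the walls. The plate view shows the blue plate at (258,193) and its handle at (258,199), with the plate's x axis nearly horizontal in the image. I'll refine both from the saved frames.

Run:
```python
import cv2
a=cv2.imread("pics/fix1.png")[120:250,150:380]; b=cv2.imread("pics/plate1.png")[140:240,200:320]
cv2.imwrite("pics/fix1c.png",cv2.resize(a,None,fx=3.4,fy=3.4,interpolation=cv2.INTER_CUBIC))
cv2.imwrite("pics/plate1c.png",cv2.resize(b,None,fx=5,fy=5,interpolation=cv2.INTER_CUBIC))
```

```text
(no output)
```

View pics/fix1c.png

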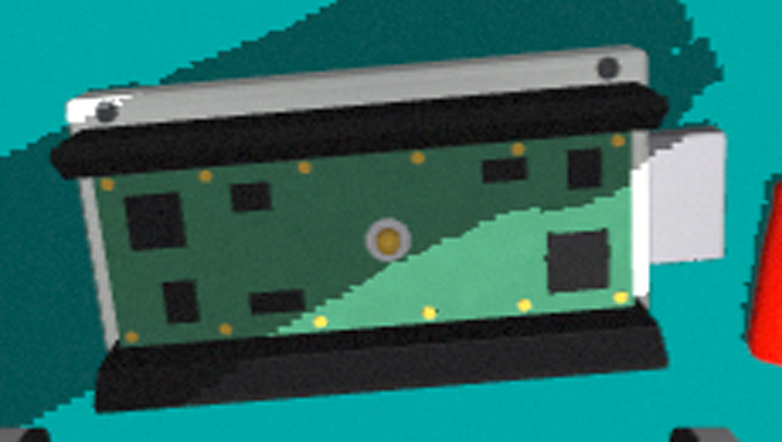

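View pics/plate1c.png

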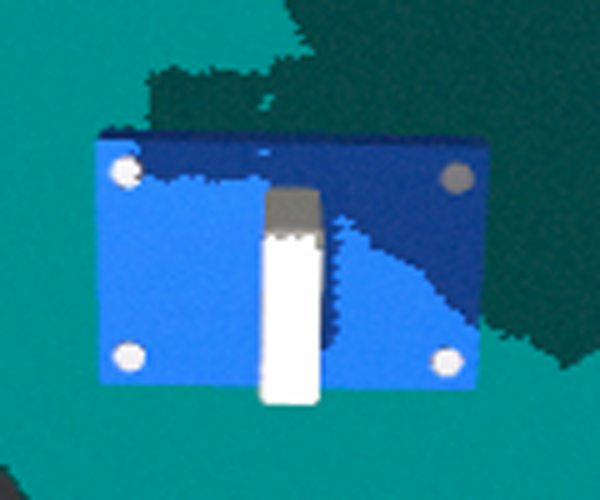

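Run:
```python
from h import *
f=grab_frame("wrist"); 
def C(pts,x0,y0,s): return np.array([[x0+(a+.5)/s-.5,y0+(b+.5)/s-.5] for a,b in pts])
f["T"]=np.load("plateT.npy")
P=px2w(f,C([(97,142),(490,150),(475,390),(98,384)],200,140,5),.014)[:,:2]
print(P.round(4),P.mean(0), "screws",px2w(f,C([(125,172),(457,178),(447,362),(129,357)],200,140,5),.0145)[:,:2].mean(0))
for i in range(4): v=P[(i+1)%4]-P[i]; print(np.linalg.norm(v),np.arctan2(v[1],v[0]))
H=px2w(f,C([(260,405),(320,405),(322,237),(261,235)],200,140,5),.056)[:,:2]; print("handle",H.round(4))
v=H[1]-H[0];print(np.linalg.norm(v),np.arctan2(v[1],v[0]),H[:2].mean(0))
f["T"]=np.load("fixT.npy")
r1=px2w(f,C([(107,184),(205,176),(304,167),(418,158),(518,149),(618,141)],150,120,3.4),.036)[:,:2]
r2=px2w(f,C([(132,337),(226,329),(320,321),(430,313),(525,305),(621,298)],150,120,3.4),.036)[:,:2]
for r in(r1,r2):
    p=np.polyfit(r[:,0],r[:,1],1); print("row",np.arctan(p[0]),r[0],r[-1])
m=(r1.mean(0)+r2.mean(0))/2; print("mid",m)
pin=px2w(f,C([(388,240)],150,120,3.4),.040)[0,:2]; print("pin",pin)
pe=px2w(f,C([(103,250),(632,210)],150,120,3.4),.036)[:,:2]; print("ends",pe,pe.mean(0),np.linalg.norm(pe[1]-pe[0]))
w=px2w(f,C([(56,150),(660,100)],150,120,3.4),.063)[:,:2]; print("wallL",w,np.arctan2(*(w[1]-w[0])[::-1]))
w=px2w(f,C([(97,410),(666,366)],150,120,3.4),.063)[:,:2]; print("wallR",w,np.arctan2(*(w[1]-w[0])[::-1]))
```

```text
[[ 0.4625 -0.1902]
 [ 0.5534 -0.1486]
 [ 0.5806 -0.208 ]
 [ 0.4893 -0.2502]] [ 0.52146685 -0.19925796] screws [ 0.52122877 -0.19907403]
0.10000085925016294 0.4297123693454923
0.06537950604076616 -1.1413576950695896
0.10059661262234512 -2.708344050598358
0.06573809431259743 1.9911833556858967
handle [[ 0.5239 -0.2215]
 [ 0.5368 -0.2153]
 [ 0.5188 -0.1779]
 [ 0.506  -0.1835]]
0.014286101000951018 0.45024341576883714 [ 0.53036621 -0.2183912 ]
row -0.08340003595874314 [0.44120239 0.24535467] [0.62109735 0.23024803]
row -0.08478878111551626 [0.43656331 0.18730621] [0.61651477 0.17203444]
mid [0.52882584 0.20882754]
pin [0.53604094 0.20937707]
ends [[0.43399352 0.22184423]
 [0.62359687 0.20454596]] [0.52879519 0.2131951 ] 0.19039080697821736
wallL [[0.43524267 0.26414166]
 [0.62973695 0.24737152]] -0.08601156593090559
wallR [[0.4261991  0.17208719]
 [0.62388979 0.15513173]] -0.08555822247032797
```

Plate found: centre (0.5214, -0.1992), yaw 0.431, measured size 100 x 65.5 mm, which matches. Fixture yaw is -0.0845, board centre about (0.5288, 0.2093), and the pin is about 7 mm beyond that. Now the grasp.

Run:
```python
from h import *
p=np.array([.5214,-.1992]); r=rot(.431)
movep([*p,.13],r)
print(move_l([*p,.022],.12,until_force=6))
print(get_state()["position"],get_state()["contact_force"])
grab(70); sleep(.2)
s=get_state();print(s["finger_gap"],s["contact_force"],s["position"],s["clock"])
move_l([*p,.16],.15); sleep(.2)
s=get_state();print(s["finger_gap"],s["contact_force"],s["wrist_torque"],s["position"],s["clock"])
snap("wrist","pics/held.png"); snap("side","pics/held_s.png")
```

```text
False
[ 0.5221415  -0.19950853  0.02290907] [0.302653   0.62565355 0.69243012]
0.14985585147575092 [0.02870531 0.52452715 4.14130158] [ 0.52165348 -0.19931963  0.02223301] 7.15
0.1543077211667485 [-0.10404862 -0.16728615 -2.83807912] [-0.00904599 -0.03301358 -0.01859306] [ 0.5208415  -0.19891817  0.1590268 ] 8.4167
```

View pics/held.png

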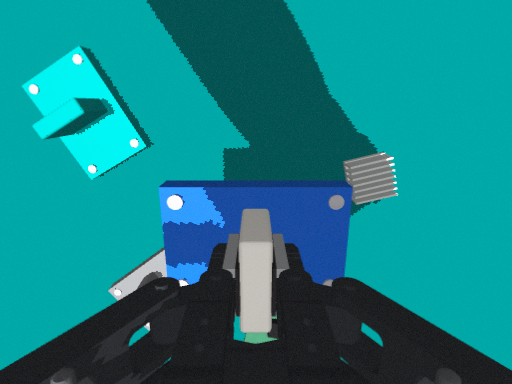

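View pics/held_s.png

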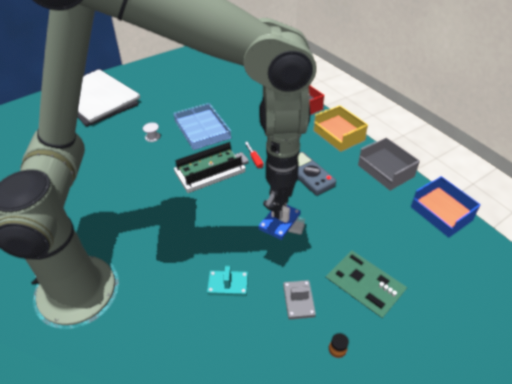

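The plate is held square in the jaws: slab edges at columns 160 and 352, back edge at row ~187. The heat sink hasn't moved. I'll check the lateral offset in hand, then go above the channel start, about 15 mm short of the board centre.

Run:
```python
from h import *
f=grab_frame("wrist"); img=f["img"].astype(int); f["T"]=f["T_tool_cam"]
m=(img[:,:,2]-img[:,:,1]>50).astype(np.uint8)
top=[]
for c in (190,220,290,320): top.append((c,np.where(m[150:250,c])[0][0]+150))
print(top)
# boundary top/back face row
for c in (220,320): print(c,img[178:196,c].tolist())
Z=.0222-.014
for row in (181,187): print(row,px2w(f,[(165,row),(345,row)],Z)[:,:2].round(4), px2w(f,[(165,row),(345,row)],.0222)[:,:2].round(4))
# screws
print(px2w(f,[(175,202),(336,202)],Z)[:,:2].round(4))
```

```text
[(190, np.int64(181)), (220, np.int64(181)), (290, np.int64(181)), (320, np.int64(181))]
220 [[0, 168, 168], [0, 170, 169], [0, 112, 141], [23, 54, 115], [17, 55, 115], [9, 47, 112], [20, 55, 114], [25, 57, 117], [20, 55, 115], [24, 71, 151], [26, 76, 160], [29, 78, 162], [24, 74, 160], [24, 73, 161], [26, 78, 160], [25, 75, 161], [29, 78, 161], [26, 75, 163]]
320 [[12, 86, 85], [2, 81, 82], [15, 71, 98], [16, 54, 114], [22, 56, 115], [19, 54, 114], [17, 51, 114], [19, 55, 114], [10, 52, 112], [23, 72, 151], [29, 76, 160], [23, 75, 160], [16, 74, 158], [25, 76, 160], [25, 75, 161], [28, 75, 159], [26, 73, 160], [22, 74, 159]]
181 [[-0.0467 -0.0366]
 [ 0.0459 -0.0365]] [[-0.051  -0.033 ]
 [ 0.0501 -0.033 ]]
187 [[-0.047  -0.0334]
 [ 0.0461 -0.0333]] [[-0.0513 -0.0295]
 [ 0.0504 -0.0295]]
[[-0.0425 -0.0252]
 [ 0.0421 -0.0252]]
```

Run:
```python
from h import *
y=-.0845; r=rot(y); u=np.array([np.cos(y),np.sin(y)]); n=np.array([-u[1],u[0]])
p=np.array([.5288,.2094])-.105*n
movep([*p,.2],r); sleep(.3)
f=snap("wrist","pics/fix2.png"); np.save("fix2T.npy",f["T"])
a=f["img"][0:130,140:380,::-1]
cv2.imwrite("pics/fix2c.png",cv2.resize(a,None,fx=3.3,fy=3.3,interpolation=cv2.INTER_CUBIC))
for n in("fixture","board_top","channel_start"):
    print(n,[(q["centre"],round(q["score"],2), px2w(f,q["centre"],0 if n=="fixture" else .036)[0].round(4)) for q in tip_of("wrist",n)])
print(get_state()["clock"],get_state()["position"])
```

```text
fixture [([255.7, 69.2], 0.73, array([0.5286, 0.212 , 0.    ]))]
board_top [([256.6, 68.1], 0.69, array([0.5292, 0.2094, 0.036 ]))]
channel_start [([243.5, 69.3], 0.82, array([0.5168, 0.2094, 0.036 ]))]
10.2417 [0.51996467 0.10452689 0.19993827]
```

View pics/fix2c.png

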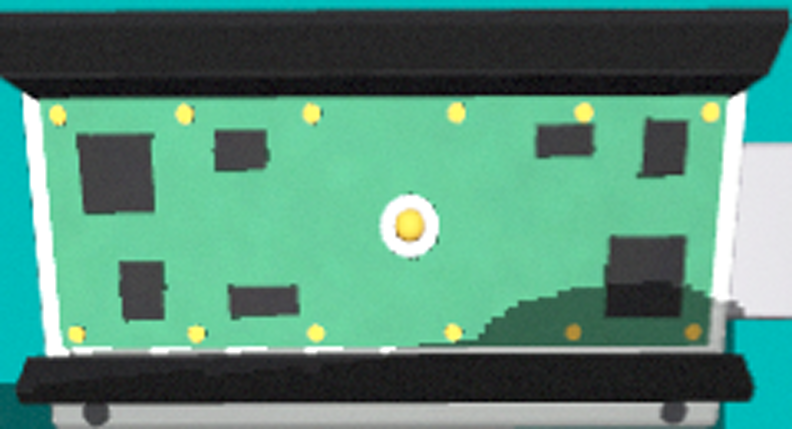

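The closer view shows the pin and white collar at crop (409,226), with the pad rows straight and nearly horizontal.

Run:
```python
from h import *
f=grab_frame("wrist"); f["T"]=np.load("fix2T.npy")
def C(pts,x0=140,y0=0,s=3.3): return np.array([[x0+(a+.5)/s-.5,y0+(b+.5)/s-.5] for a,b in pts])
r1=px2w(f,C([(58,115),(184,114.5),(311,113.5),(457,112.5),(584,112.5),(711,112)]),.036)[:,:2]
r2=px2w(f,C([(78,334),(196,333.5),(316,333),(453,333),(573,332.5),(693,332)]),.036)[:,:2]
a1,a2=[np.arctan(np.polyfit(r[:,0],r[:,1],1)[0]) for r in(r1,r2)]
m=(r1.mean(0)+r2.mean(0))/2; print(a1,a2,m,r1.mean(0)-r2.mean(0))
y=(a1+a2)/2; u=np.array([np.cos(y),np.sin(y)]); n=np.array([-u[1],u[0]])
for nm,c,z in(("collar",(409,226),.036),("tip",(410,222),.043)):
    p=px2w(f,C([c]),z)[0,:2]; print(nm,p,(p-m)@u,(p-m)@n)
e=px2w(f,C([(52,225),(718,225)]),.036)[:,:2]; print((e-m)@u)
```

```text
-0.08170843238496375 -0.08331294730641174 [0.52878316 0.20932282] [0.00476809 0.05801203]
collar [0.53573828 0.20876786] 0.006977197497966584 2.0147828168718352e-05
tip [0.53585431 0.20909243] 0.007066079445288647 0.0003531705191911286
[-0.09467332  0.09500729]
```

Both views agree: yaw -0.083, centre (0.5288, 0.2093), and the pin 7.0 mm beyond board_top. So about 19 mm of slide is expected. I'm lowering at channel start.

```bash
cat >> h.py <<'E'
YAW=-.083; U=np.array([np.cos(YAW),np.sin(YAW)]); N=np.array([-U[1],U[0]]); CEN=np.array([.5288,.2093])-.0004*N; RT=rot(YAW)
def at(s,z,l=0): return [*(CEN+s*U+l*N),z]
def rep(t=""):
    s=get_state(); d=s["position"][:2]-CEN; F=s["contact_force"]
    print(t,"t%.2f s%.2f l%.2f z%.2f | Fu %.1f Fn %.1f Fz %.1f Tq %s"%(s["clock"],d@U*1e3,d@N*1e3,s["position"][2]*1e3,F[:2]@U,F[:2]@N,F[2],s["wrist_torque"].round(2)))
    return s
E
python3 - <<'E'
from h import *
movep(at(-.012,.2),RT); 
move_l(at(-.012,.12),.12); sleep(.3); rep("above")
snap("wrist","pics/above.png"); 
print(move_l(at(-.012,.075),.06,until_force=4)); rep("in")
print(move_l(at(-.012,.060),.012,until_force=2.5)); sleep(.2); rep("contact")
snap("side","pics/cont_s.png"); snap("wrist","pics/cont.png")
E
```

```text
above t11.91 s-11.61 l0.19 z120.63 | Fu 0.4 Fn 0.5 Fz -1.3 Tq [-0.02  0.01  0.03]
False
in t12.86 s-11.71 l0.10 z75.23 | Fu -0.4 Fn 0.6 Fz -2.8 Tq [-0.01 -0.02  0.02]
True
contact t13.86 s-12.16 l-0.07 z65.32 | Fu 1.6 Fn 0.4 Fz 3.5 Tq [ 0.13 -0.43 -0.02]
```

View pics/cont.png

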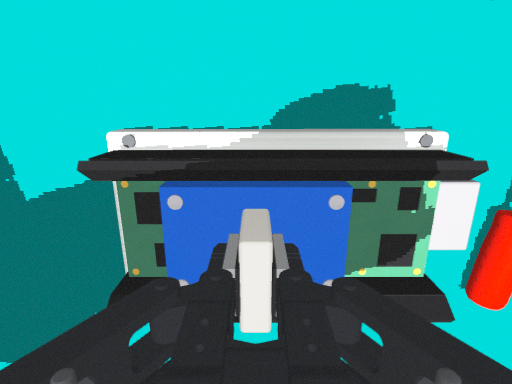

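The plate sits between the walls and rides on the pin: contact came at z = 65.3 mm, against 66.2 predicted. Now I'll slide in small steps with light pressure, watching for the force to drop.

Run:
```python
from h import *
z=.0652
for s in np.arange(-.010,.0031,.0025):
    hit=move_l(at(s,z),.02,until_force=8); F=rep(str(hit))
    if hit: break
    fz=F["contact_force"][2]
    if fz>3.5: z+=.0003
    elif fz<0.5: z-=.0003
    print("z",z)
```

```text
False t14.27 s-11.03 l-0.11 z64.81 | Fu -2.8 Fn -0.2 Fz 4.1 Tq [ 0.13  0.5  -0.  ]
z 0.06549999999999999
False t14.54 s-7.98 l-0.25 z65.19 | Fu -3.1 Fn -0.5 Fz 3.8 Tq [ 0.    0.76 -0.08]
z 0.06579999999999998
False t14.82 s-4.48 l-0.14 z65.82 | Fu -2.1 Fn -0.4 Fz 1.8 Tq [-0.13  0.44 -0.03]
z 0.06579999999999998
False t15.09 s-1.69 l-0.01 z65.84 | Fu -1.6 Fn -0.8 Fz 0.6 Tq [-0.02  0.21  0.02]
z 0.06579999999999998
False t15.37 s0.62 l0.02 z65.84 | Fu -1.7 Fn 0.6 Fz 1.3 Tq [-0.03  0.13  0.  ]
z 0.06579999999999998
False t15.64 s3.22 l0.01 z65.68 | Fu -0.6 Fn -0.1 Fz -2.0 Tq [-0.01 -0.21  0.04]
z 0.06549999999999999
```

Run:
```python
from h import *
z=.0653
for s in (.0045,.0055,.0063,.007):
    hit=move_l(at(s,z),.012,until_force=6); rep(str(hit))
    if hit: break
hit=move_l(at(.007,.0600),.015,until_force=5); sleep(.1); rep("down %s"%hit)
```

```text
False t15.97 s4.53 l-0.08 z65.13 | Fu 0.4 Fn 0.3 Fz -1.5 Tq [-0.05 -0.11 -0.02]
False t16.22 s5.38 l-0.01 z65.18 | Fu 0.9 Fn 0.8 Fz -2.1 Tq [ 0.01 -0.07 -0.02]
False t16.47 s6.28 l0.01 z65.26 | Fu -0.7 Fn -0.6 Fz -3.2 Tq [-0.01 -0.01  0.03]
False t16.72 s7.02 l0.01 z65.31 | Fu -0.6 Fn 0.1 Fz -2.7 Tq [-0.   -0.01 -0.04]
down False t17.32 s6.96 l-0.00 z59.99 | Fu -0.4 Fn 0.2 Fz -2.8 Tq [ 0.    0.01 -0.02]
```

It dropped freely at s = 7.0 mm with no force. Next I'll seat it and press to the stop.

Run:
```python
from h import *
hit=move_l(at(.007,.0550),.012,until_force=4); rep("seat %s"%hit)
z=get_state()["position"][2]
for k in range(24):
    z-=.0007
    move_l(at(.007,z),.01,until_force=25); sleep(.12); s=rep("cmd %.4f"%z)
    if s["contact_force"][2]>21: break
```

```text
seat True t17.62 s7.20 l0.08 z57.63 | Fu 0.1 Fn 0.6 Fz 3.8 Tq [ 0.11 -0.22 -0.02]
cmd 0.0569 t17.99 s7.21 l0.08 z57.17 | Fu -0.4 Fn -0.9 Fz 4.9 Tq [-0.01 -0.12 -0.01]
cmd 0.0562 t18.36 s7.21 l0.08 z56.47 | Fu -1.0 Fn 0.5 Fz 5.7 Tq [-0.03 -0.01  0.01]
cmd 0.0555 t18.73 s7.17 l0.08 z55.86 | Fu -1.4 Fn -0.4 Fz 7.3 Tq [-0.03  0.04 -0.04]
cmd 0.0548 t19.09 s7.21 l0.10 z55.29 | Fu -1.8 Fn -0.1 Fz 7.0 Tq [0.02 0.05 0.03]
cmd 0.0541 t19.46 s7.21 l0.08 z54.69 | Fu -2.7 Fn 0.1 Fz 7.4 Tq [-0.06  0.07  0.03]
cmd 0.0534 t19.82 s7.18 l0.09 z54.09 | Fu -3.0 Fn -1.1 Fz 9.4 Tq [-0.08  0.16 -0.01]
cmd 0.0527 t20.19 s7.20 l0.10 z53.53 | Fu -2.9 Fn -0.6 Fz 10.3 Tq [-0.13  0.27  0.02]
cmd 0.0520 t20.56 s7.18 l0.07 z52.93 | Fu -2.4 Fn -1.6 Fz 10.7 Tq [-0.09  0.26 -0.04]
cmd 0.0513 t20.93 s7.17 l0.09 z52.32 | Fu -4.2 Fn -1.3 Fz 11.4 Tq [-0.12  0.4  -0.03]
cmd 0.0506 t21.29 s7.17 l0.08 z51.73 | Fu -3.4 Fn -2.0 Fz 12.0 Tq [-0.12  0.4   0.03]
cmd 0.0499 t21.66 s7.21 l0.10 z51.16 | Fu -4.1 Fn -1.3 Fz 13.6 Tq [-0.14  0.46  0.05]
cmd 0.0492 t22.02 s7.18 l0.07 z50.57 | Fu -3.7 Fn -2.8 Fz 14.0 Tq [-0.18  0.55 -0.01]
cmd 0.0485 t22.39 s7.22 l0.07 z50.21 | Fu -5.1 Fn -1.1 Fz 16.3 Tq [-0.28  0.74 -0.03]
cmd 0.0478 t22.76 s7.19 l0.10 z50.19 | Fu -7.9 Fn -1.8 Fz 21.7 Tq [-0.37  1.11 -0.  ]
```

Run:
```python
from h import *
move_l(at(.0065,.0475),.01,until_force=20); sleep(.4); rep("hold"); s=get_state(); print(s["finger_gap"])
f=snap("wrist","pics/end_w.png"); snap("side","pics/end_s.png"); g=snap("top","pics/end_t.png")
cv2.imwrite("pics/end_sc.png",cv2.resize(cv2.imread("pics/end_s.png")[100:220,130:310],None,fx=4.2,fy=4.2,interpolation=cv2.INTER_CUBIC))
```

```text
hold t23.41 s7.22 l0.07 z50.18 | Fu -6.4 Fn -4.0 Fz 23.6 Tq [-0.38  1.12 -0.05]
0.15549697611743407
```

View pics/end_w.png

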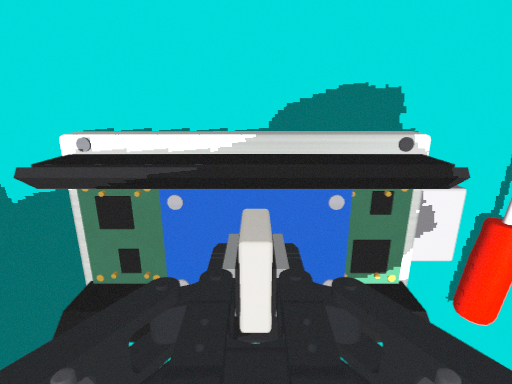

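View pics/end_sc.png

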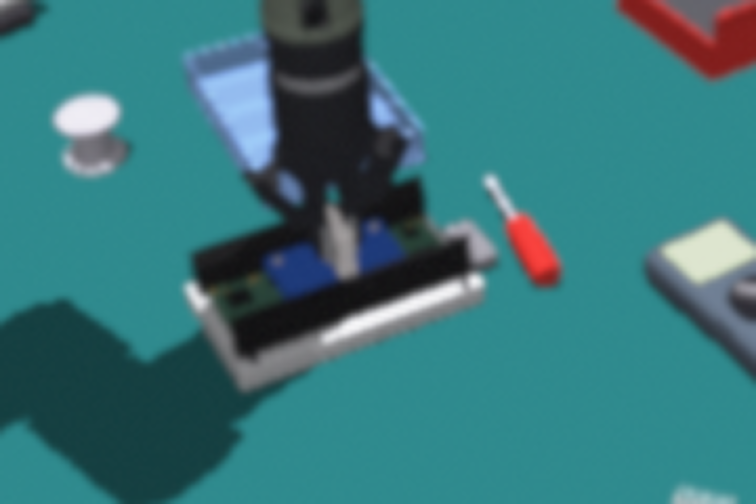

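View pics/end_t.png

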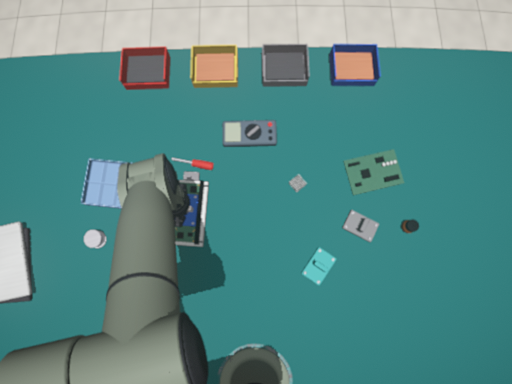

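The plate lies flat and square in the channel. Its screws are at (175,202) and (336,202), the same pixels as when I first gripped it, so it hasn't slipped. Height holds at 50.2 mm as force rises, which puts the board at the stop. The bystanders are where they started.

Run:
```python
from h import *
rep("final"); print(sign_off())
```

```text
final t23.56 s7.25 l0.10 z50.21 | Fu -6.4 Fn -2.6 Fz 23.5 Tq [-0.39  1.09  0.04]
the job is handed in; nothing more can be done
None
```

I handed the job in at 23.6 s: the blue plate is on the pin and pressed to the stop. The arm is still gripping the white handle and pressing with about 23.5 N.

- **Riding on the pin:** I lowered the plate between the walls 12 mm short of the board centre. It met the pin tip about 1 mm lower than predicted.
- **Slide and drop:** I slid it away from the robot about 19 mm. The push from the springs vanished, and it dropped over the pin at about 7 mm beyond the board centre, where the camera had placed the pin. It then went down freely to the board.
- **Pressing:** The plate and board went down about 7.5 mm from first contact, against 8 mm nominal. From there the height held at 50.2 mm while the force rose from 16 to 23.6 N, so I take that as the stop.
- **Final pictures:** The plate is flat and square in the channel and has not slipped in the grip. The bystanders that show are where they were; the arm hides part of the parts box in the top view.

**One disagreement:** a sideways force of about 6 to 7 N remained along and across the channel at the end. I tried to ease it by commanding the arm 0.5 mm back, but the plate stayed where it was. I put this down to friction under the press.

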